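# Fit and clamp a filter cell in a microscope illuminator

## Task

Pick the filter cell off its blue pad and set it gently, neck up, fully home in the socket on top of the illuminator stand. Then turn only the slim black ring, the middle one of the three stacked rings, clockwise seen from above until you feel it bite and snug it up about ten degrees further and no more, keeping the gripper off the metal rings directly above and below it. Let go and leave the other things on the bench alone.

Things in the scene. Friction and masses are not known exactly. Their poses are not given: they have to be found in the camera images.
- cell_mid (a point): Filter cell, loose, about 60 g: a stepped round piece standing upright on the blue pad. Bare-metal disc 34 mm in diameter and 10 mm high at the bottom (foot chamfered 3 mm), black neck 24 mm in diameter and 16 mm high on top with an amber glass let into its end; 26 mm high in all. This point is on its axis, half-way up (13 mm above its underside); z is its axis, up. Grasp it by the neck.
- pad: Blue pad, 90 x 90 x 4 mm, fixed, on which the filter cell stands at first. Origin at the centre of its underside.
- holder: Illuminator stand, fixed: white base box 120 x 120 x 30 mm with a black post 46 mm in diameter, carrying three coaxial stacked rings about its vertical axis. Origin at the centre of its underside, on that axis. Heights above the origin: lower ring 50 to 60 mm, slim black ring 62 to 74 mm, upper ring 76 to 92 mm.
- lower_ring: Fixed bare-metal ring, 62 mm in diameter, under the slim ring, so it stands out 4 mm beyond it all round. Its frame is the stand's own (origin at the stand's underside). Not to be touched.
- upper_ring: Fixed bare-metal ring, 47 mm in diameter, above the slim ring, 3.5 mm narrower than it all round; its top is the socket. Its frame is the stand's own (origin at the stand's underside). The gripper must not touch it; the filter cell may.
- socket_mouth (a point): Centre of the socket's open mouth, at the top of the upper ring, 92 mm above the stand's underside. The socket is a round hole 38 mm in diameter and 10 mm deep; seated, the cell's disc is level with the mouth and its neck stands 16 mm above.
- socket_floor (a point): Centre of the socket's floor, 10 mm below the mouth. z points up. With the cell home, the cell's mid-point is 13 mm above this point.
- ring_mid (a point): Slim black ribbed clamp ring, 54 mm in diameter and 12 mm high, with one white mark on its top. This point is on its axis, half-way up (68 mm above the stand's underside). It is gripped across its diameter from above, the fingers passing either side of the upper ring.
- ring (a joint): Turn of the slim ring, rad, growing clockwise seen from above; starts between 0 and 0.35. It turns against a steady drag of about 0.28 N m and stays where it is left. After a further 0.3 to 1.1 rad (it differs each time and cannot be seen) it bites on the clamp.
- clamp (a joint): How far the clamp inside has been wound by the ring since the bite, rad: 0 until the ring bites, then it follows the ring one for one (give or take 0.03 rad), adding 0.9 N m per rad to the drag. Ten degrees is 0.175. If wound further than 0.35 the cell would be damaged. It does not wind back on its own once the ring is let go.
- dish: Covered sample dish, 90 mm in diameter, 12 mm high, loose, bystander. Origin at the centre of its underside.
- objective: Metal microscope objective standing on the bench, 30 mm in diameter, 44 mm high, loose, bystander. Origin at the centre of its underside.
- oil: Small bottle, 32 mm in diameter, 70 mm high, loose, bystander. Origin at the centre of its underside.
Not all that is in view belongs to the job. There is more than one size of the holder; the one meant has the size given above.

How it is judged:
On the way, in this order (a step that is already met when the one before it is completed fails the run):
1. the filter cell is fully home in the socket and the fingers have let go of it (z of cell_mid in the frame of socket_floor below 0.0155 m and horizontal distance between cell_mid and socket_floor below 0.004 m and angle between cell_mid's own z axis and vertical below 0.1 rad and contact force between the fingers and cell below 0.1 N), for 0.2 s.
2. the slim ring has been snugged up past the bite (value of joint clamp above 0.075 rad), for 0.2 s.
At the end, for the whole second after the job is handed in: The filter cell sits upright (within 0.1 rad) and fully home in the socket (within 2.5 mm in height and 4 mm sideways), at rest; the slim ring is left still, snugged up with the clamp wound between 0.075 and 0.27 rad past the bite (z of cell_mid in the frame of socket_floor between 0.0105 and 0.0155 m and horizontal distance between cell_mid and socket_floor below 0.004 m and angle between cell_mid's own z axis and vertical below 0.1 rad and value of joint clamp between 0.075 and 0.27 rad and velocity of joint ring between -0.05 and 0.05 rad/s and linear speed of cell below 0.02 m/s); the robot touches nothing.
It fails at once if the gripper touches the upper ring (more than 1 N) (contact force between any of the fingers, the arm and upper_ring above 1 N).
It fails at once if the gripper touches the lower ring (more than 1 N) (contact force between any of the fingers, the arm and lower_ring above 1 N).
It fails at once if the clamp is over-tightened (more than 0.35 rad past the bite) (value of joint clamp above 0.35 rad).
It fails at once if the cell is forced into the socket (more than 40 N) (contact force between cell and upper_ring above 40 N).
It fails at once if a bystander is moved more than 15 mm (distance of any of dish, objective, oil from where it was at the start of the episode above 0.015 m).
It also fails if it takes over 72 s, if anything falls off the work surface, if the arm or the gripper's body presses on something with over 40 N, if the wrist force passes 120 N, or if a joint passes its speed limit or range.

## Robot

A 6-joint arm with a two-finger parallel gripper is mounted at the origin on the work surface. World frame = base frame: x ahead of the robot, y to its left, z up, the work surface at z = 0. Lengths are in m, angles in rad, forces in N, time in s.
With the tool pointing down it reaches from about 0.425 to 0.95 m from the base axis. Payload 3.5 kg.
Tool frame: the origin (TCP) lies midway between the tips of the shut fingers; the grasp point (between the pads) lies 19 mm behind it; z points along the fingers, x is the direction in which the jaws open and shut, and the axes are right-handed (so a half turn about z gives the same grasp; the last joint's range is limited). The gripper opens to 85 mm and grips with 20 to 120 N. Pads are 22 mm wide; open, the fingers measure 114 mm over their backs; the gripper's body (76 mm by 85 mm) begins 54 mm behind the grasp point. The pads swing forward as they close: fully open they stand 13 mm farther back than shut.
Start: joints at [1.189, 0.286, 1.577, -0, 1.279, -0.15], TCP at [0.155, 0.657, 0.231] pointing down, gripper open.
Joint ranges: [-2.77, 2.77], [-0.9, 2.22], [0.21, 2.48], [-1.53, 4.67], [0.24, 2.81], [-2.84, 2.84]. Speed limits (rad/s): [2.79, 2.79, 3.14, 3.14, 3.14, 3.14].

## Interface

Orientations are given as a unit quaternion [x, y, z, w].
In Python, from plant import readout, optics, ctrl gives the robot as it stands. The module is installed in compiled form; this text tells all that it offers.
- The arm moves only by the shell command python3 -m crank 'ROWS' [OPENING] [FORCE]. ROWS is text: rows parted by semicolons, each of 6 numbers parted by spaces: the shift along the tool's x, y, z in mm, then the turn, a rotation vector about the tool's x, y, z in rad. In form: dx dy dz ax ay az; .... A call has 1 to 5 rows; each row shifts and turns the commanded pose from where the row before left it, along the tool's axes as they then stand; what a row does not reach is not made up. A row lasts 1/8 s, in which the tool goes at most 62.5 mm and 10.7 degrees, less where a joint would pass 70% of its speed; a pose out of reach is approached as far as the arm can. A call is refused whole if a number of a shift passes 62.5 or a number of a turn 0.188, either way. A call with a gripper value outside its range is refused whole. OPENING is the opening, from -1 (shut) to 1 (fully open), set as the call begins (- or left out, the last holds). The fingers move at their own pace and stop on an object; FORCE is the grip in N (left out, the last holds). Time passes only in rows, so rows that do not move let the fingers close. It gives the time, the measured TCP pose, the force and the opening at its end, in the units of the state.
- readout.get_state(): the state, without advancing time (a new reading comes with each control period).
- optics.read_camera(name): name is "scene" or "top" or "wrist"; returns the picture (384x512x3 uint8, red, green, blue); there is no depth.
- optics.calibration(name): a dict with "mtx" (3x3 intrinsics, pixels), "dist_coeffs" ([k1, k2, p1, p2, k3] as OpenCV has them; the pictures are not rectified), "rvec" (rotation vector, rad) and "tvec" (3), from world to camera coordinates, as OpenCV has them; the wrist camera has in their place "tool_from_camera" (4x4, takes a point from camera to tool coordinates, whose origin is the TCP and whose axes are the tool frame's). Camera axes: x right, y down, z forward; pixel columns grow to the right and rows downward; lengths in m; the calibration is good to about 2 mm. A picture is of the moment at which its call begins: read the wrist's pose just before it. calibration takes no time and is no camera call.
- ctrl.sign_off(): hands the job in, once; it reports no verdict.
Trained networks look in the newest picture that a camera, given by its name, has taken for a name from the list of things; names that differ only in an ending like _2 or _b are one class to them, and where a whole thing is asked for, a point or a joint stands for the part that bears it (a point fixed in the world has none). Each returns a list of dicts, best first, with "p" (0 to 1); they miss things now and then, are a little off and sometimes report something else, mostly with a low value. They report only what shows in the picture. A call takes as long as a camera call. They do not tell look-alikes from the thing itself.
- optics.recognise(camera, thing): "xy" ([column, row] as shares, 0 to 1, of the picture: columns of its width, rows of its height, amid what is visible of it).
The state is a dict: "time": time; "qpos": joint angles; "dq": joint speeds; "joint_efforts": joint torques, N m; "eef_pos": TCP position; "tcp_rot": TCP orientation; "contact_force": force on the tool from outside, world axes, zero at the start; "wrist_torque": the same for the moment, N m; "opening": opening from 0.0 (shut) to 1.0 (fully open).
Only numpy, scipy, OpenCV 4.12 (cv2) and the standard library are available. Lean on these libraries where they do the work, as an engineer would, in place of code of your own. Each camera call takes 0.05 s, during which the arm holds its last target.

## Working session

There is one attempt and no reset: what is moved stays moved. The work goes in short steps, Python scripts to look and compute and a shell command to move; the robot and the scene stay as the last step left them, time stands still between calls to the robot, and variables do not carry over. Pictures are saved under pics/ and viewed, and the job is handed in when it is done.

```bash
mkdir -p pics; ls
cat > h.py <<'E'
import numpy as np, cv2
from plant import readout, optics, ctrl
def save(a,n): cv2.imwrite('pics/'+n,cv2.cvtColor(a,cv2.COLOR_RGB2BGR))
E
python3 - <<'E'
from h import *
for n in ['scene','top','wrist']:
    a=optics.read_camera(n); save(a,n+'0.png'); print(n,optics.calibration(n))
s=readout.get_state(); print(s)
E
```

```text
pics
scene {'mtx': array([[410.59583709,   0.        , 252.53090666],
       [  0.        , 410.59583709, 191.01826741],
       [  0.        ,   0.        ,   1.        ]]), 'dist_coeffs': array([-0.10227319,  0.        ,  0.        ,  0.        ,  0.        ]), 'rvec': array([ 1.82765297,  1.62934231, -0.70749569]), 'tvec': array([-0.0655413 , -0.38006966,  1.42270387])}
top {'mtx': array([[421.02334009,   0.        , 253.42761569],
       [  0.        , 421.02334009, 196.91033886],
       [  0.        ,   0.        ,   1.        ]]), 'dist_coeffs': array([0.01704244, 0.        , 0.        , 0.        , 0.        ]), 'rvec': array([ 2.03050966, -2.19155241,  0.22584027]), 'tvec': array([0.06240198, 0.63168021, 0.86093253])}
wrist {'mtx': array([[310.37913282,   0.        , 254.62519612],
       [  0.        , 310.37913282, 193.3095625 ],
       [  0.        ,   0.        ,   1.        ]]), 'dist_coeffs': array([-0.06945235,  0.        ,  0.        ,  0.        ,  0.        ]), 'tool_from_camera': array([[ 9.99999883e-01, -4.31693566e-04,  2.16149843e-04,
         6.95697568e-04],
  
[... 234 characters left out ...]
  1.00000000e+00]])}
{'time': 0.15, 'qpos': array([ 1.18899535e+00,  2.86983515e-01,  1.57782921e+00,  9.43518015e-06,
        1.27859050e+00, -1.49998933e-01]), 'dq': array([-0.00041043, -0.00159029, -0.0037967 , -0.00115155,  0.00056623,
        0.00040428]), 'joint_efforts': array([ 9.49749192e-04, -4.06602967e+01, -2.93140858e+01, -1.17367613e-04,
        3.99089564e-03, -1.93490672e-05]), 'eef_pos': array([0.15484774, 0.65648204, 0.23025693]), 'tcp_rot': array([ 7.84134359e-01,  6.20590434e-01, -7.88090053e-04,  4.45502539e-04]), 'contact_force': array([ 0.08719031, -0.322145  ,  0.16744229]), 'wrist_torque': array([ 0.02365994, -0.05385445,  0.01395519]), 'opening': 0.9977259947942645}
```

View pics/scene0.png

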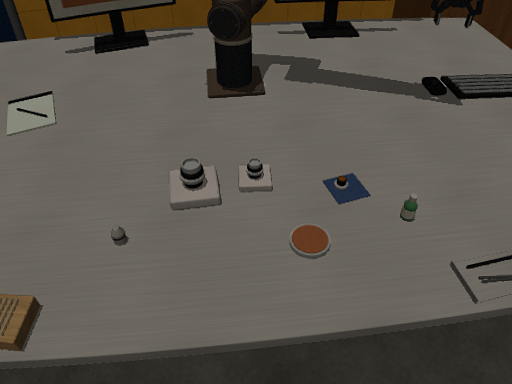

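View pics/top0.png

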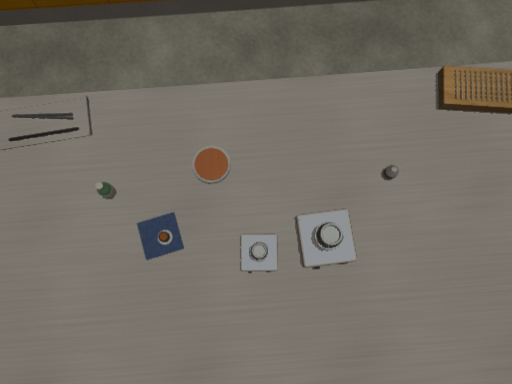

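View pics/wrist0.png

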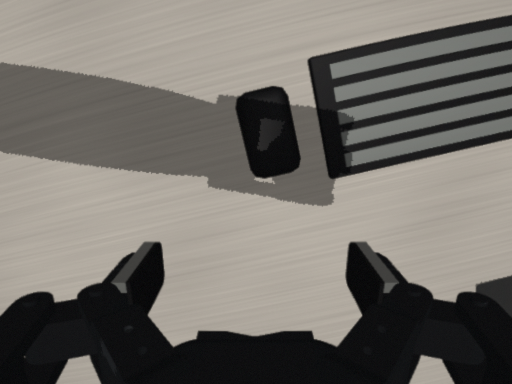

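Scene: large stand (193,183), small stand (255,175), pad with cell (342,184), dish (310,240), bottle (409,208), objective (118,235). Top view: large stand (328,238), small stand (259,252), cell (165,237). Next I'll measure the base sizes to choose the stand, and get the positions.

```bash
cat >> h.py <<'E'
from scipy.spatial.transform import Rotation as R
def ray(cam,px):
    c=optics.calibration(cam); u=cv2.undistortPoints(np.array([[px]],float),c['mtx'],c['dist_coeffs'])[0,0]
    d=np.array([u[0],u[1],1.])
    if cam=='wrist':
        s=readout.get_state(); T=c['tool_from_camera']; Rw=R.from_quat(s['tcp_rot']).as_matrix()
        return Rw@T[:3,3]+s['eef_pos'], Rw@T[:3,:3]@d
    Rm=cv2.Rodrigues(c['rvec'])[0]; return -Rm.T@c['tvec'], Rm.T@d
def onz(cam,px,z):
    o,d=ray(cam,px); return o+d*(z-o[2])/d[2]
def proj(cam,P):
    P=np.atleast_2d(np.array(P,float)); c=optics.calibration(cam)
    if cam=='wrist':
        s=readout.get_state(); T=c['tool_from_camera']; Rw=R.from_quat(s['tcp_rot']).as_matrix()
        W=np.eye(4);W[:3,:3]=Rw;W[:3,3]=s['eef_pos']; M=np.linalg.inv(W@T)
        rv=cv2.Rodrigues(M[:3,:3])[0]; tv=M[:3,3]
    else: rv,tv=c['rvec'],c['tvec']
    return cv2.projectPoints(P,rv,tv,c['mtx'],c['dist_coeffs'])[0][:,0]
def tri(p):
    A=np.zeros((3,3));b=np.zeros(3)
    for cam,px in p:
        o,d=ray(cam,px);d=d/np.linalg.norm(d);Q=np.eye(3)-np.outer(d,d);A+=Q;b+=Q@o
    return np.linalg.solve(A,b)
E
python3 - <<'E'
from h import *
a=optics.read_camera('top')
hsv=cv2.cvtColor(a,cv2.COLOR_RGB2HSV)
m=((hsv[...,1]<35)&(hsv[...,2]>165)).astype(np.uint8)
n,l,st,c=cv2.connectedComponentsWithStats(m)
for i in range(1,n):
    if st[i,4]>300: print('white',st[i],c[i],cv2.minAreaRect(np.argwhere(l==i)[:,::-1].astype(np.float32)))
m=((hsv[...,0]>100)&(hsv[...,0]<125)&(hsv[...,1]>100)).astype(np.uint8)
n,l,st,c=cv2.connectedComponentsWithStats(m)
for i in range(1,n):
    if st[i,4]>300: print('blue',st[i],cv2.minAreaRect(np.argwhere(l==i)[:,::-1].astype(np.float32)))
for p in [(328,238),(259,252),(165,237)]: print(onz('top',p,.03))
p=onz('top',(300,238),.03)-onz('top',(340,238),.03); print('m per 40px',np.linalg.norm(p))
b=a[200:290,130:370]; save(cv2.resize(b,None,fx=3.3,fy=3.3,interpolation=cv2.INTER_CUBIC),'topcrop.png')
for t in ['holder','cell_mid','pad','dish','objective','oil']:
    r=optics.recognise('top',t); print(t,[(np.round(np.array(x['xy'])*[512,384],1),round(x['p'],2)) for x in r[:3]])
E
```

```text
blue [ 138  214   45   45 1031] ((159.53775024414062, 235.632080078125), (36.12582778930664, 37.77415084838867), 74.05460357666016)
[ 0.53564023 -0.14587779  0.03      ]
[0.51623426 0.01079502 0.03      ]
[0.56578007 0.21868909 0.03      ]
m per 40px 0.08954735469548285
holder [(array([257.7, 250.7]), 0.8), (array([327.9, 236.8]), 0.69)]
cell_mid [(array([168.5, 240.3]), 0.52)]
pad []
dish [(array([213.2, 163. ]), 0.82)]
objective [(array([387.4, 169.5]), 0.56), (array([324. , 244.6]), 0.51)]
oil [(array([318.2, 236.4]), 0.6), (array([211.2, 165.8]), 0.54), (array([106.7, 188.8]), 0.47)]
```

View pics/topcrop.png

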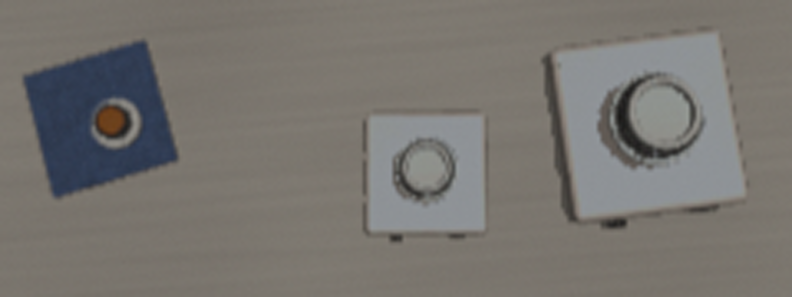

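Chosen: large stand (base ≈ 51 px × 2.24 mm ≈ 117 mm, against about 81 mm for the look-alike at (259,252)). There is only one cell, at (165,237) on the blue pad; objective/oil are elsewhere. Moving over the cell.

```bash
python3 -m crank '-33 50 0 0 0 0;-33 50 0 0 0 0;-33 50 0 0 0 0;-33 50 0 0 0 0;-33 50 0 0 0 0' 1 40; python3 -m crank '-33 50 0 0 0 0;-33 50 0 0 0 0;-33 50 0 0 0 0;-33 50 0 0 0 0;-33 50 0 0 0 0'; python3 -m crank '0 0 0 0 0 0;0 0 0 0 0 0'
python3 - <<'E'
from h import *
s=readout.get_state();print(s['qpos'].round(3),s['eef_pos'])
a=optics.read_camera('wrist'); save(a,'w1.png')
E
```

```text
time: 1.12
eef_pos: [0.3616, 0.4375, 0.2317]
tcp_rot: [0.784, 0.621, 0.001, -0.0]
contact_force: [0.6, -0.2, 0.0]
opening: 0.999
time: 1.75
eef_pos: [0.5671, 0.2194, 0.2317]
tcp_rot: [0.784, 0.621, 0.0, 0.0]
contact_force: [0.4, 0.3, 0.0]
opening: 1.0
time: 2.0
eef_pos: [0.5656, 0.221, 0.2312]
tcp_rot: [0.784, 0.62, -0.0, -0.0]
contact_force: [0.0, 0.1, -0.6]
opening: 1.0
[ 2.050e-01  1.390e-01  1.749e+00  1.000e-03  1.253e+00 -1.133e+00] [0.56557241 0.22095404 0.23115149]
```

View pics/w1.png

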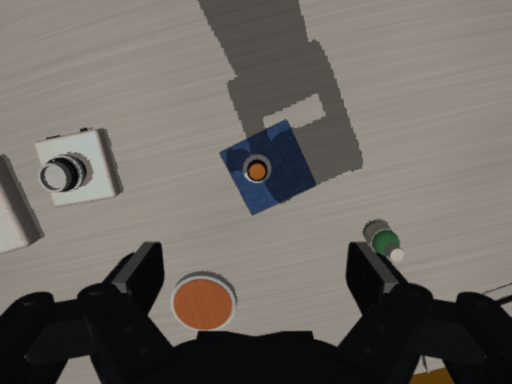

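The wrist view shows the cell at (257,170), with the bottle (383,240) and dish (205,303) well clear. Refining it from the amber glass.

Run:
```python
from h import *
s=readout.get_state()
a=optics.read_camera('wrist'); save(cv2.resize(a[120:230,200:330],None,fx=5,fy=5,interpolation=cv2.INTER_CUBIC),'w1c.png')
hsv=cv2.cvtColor(a,cv2.COLOR_RGB2HSV)
m=((hsv[...,0]<22)&(hsv[...,1]>130)&(hsv[...,2]>90)).astype(np.uint8); m[230:]=0
n,l,st,c=cv2.connectedComponentsWithStats(m)
for i in range(1,n):
    if st[i,4]>50: print(st[i],c[i],onz('wrist',c[i],.030))
w=((a.min(2)>120)&(hsv[...,1]<40)).astype(np.uint8)*255; roi=np.zeros_like(w); roi[150:190,235:282]=w[150:190,235:282]
p=np.argwhere(roi>0)[:,::-1].astype(np.float32); print(len(p)); h=cv2.convexHull(p); e=cv2.fitEllipse(h); print(e, onz('wrist',e[0],.014))
P=onz('wrist',e[0],.014); Rw=R.from_quat(s['tcp_rot']).as_matrix(); print('tool delta mm',1e3*Rw.T@(P-s['eef_pos']))
```

```text
[249 164  16  16 193] [256.21243523 171.65803109] [0.5682346  0.22383526 0.03      ]
41
((257.35137939453125, 167.26893615722656), (24.758407592773438, 61.9907112121582), 42.02357864379883) [0.56658799 0.22568981 0.014     ]
tool delta mm [  4.27427484   0.57371664 217.24544694]
```

View pics/w1c.png

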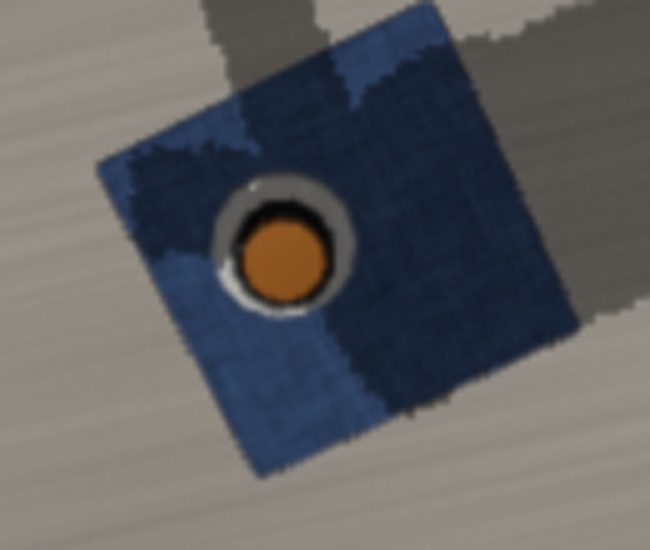

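```bash
python3 -m crank '3.4 1.9 30 0 0 0;0 0 40 0 0 0;0 0 40 0 0 0;0 0 20 0 0 0;0 0 0 0 0 0'
python3 -m crank '0 0 0 0 0 0'
python3 - <<'E'
from h import *
s=readout.get_state();print(s['eef_pos'])
a=optics.read_camera('wrist'); save(a,'w2.png')
hsv=cv2.cvtColor(a,cv2.COLOR_RGB2HSV)
m=((hsv[...,0]<22)&(hsv[...,1]>130)&(hsv[...,2]>90)).astype(np.uint8)
n,l,st,c=cv2.connectedComponentsWithStats(m)
for i in range(1,n):
    if st[i,4]>150: 
        P=onz('wrist',c[i],.030);Rw=R.from_quat(s['tcp_rot']).as_matrix(); print(st[i],c[i],P,1e3*Rw.T@(P-s['eef_pos']))
E
```

```text
time: 2.72
eef_pos: [0.567, 0.2244, 0.1]
tcp_rot: [0.784, 0.621, -0.001, -0.001]
contact_force: [-1.1, -0.1, -0.7]
opening: 1.0
time: 2.85
eef_pos: [0.5697, 0.2244, 0.1034]
tcp_rot: [0.784, 0.621, 0.002, 0.001]
contact_force: [0.3, -0.6, 0.5]
opening: 1.003
[0.56966119 0.22444058 0.10337601]
[240 191  25  23 459] [251.88235294 201.75381264] [0.56921528 0.22337012 0.03      ] [-1.25244505 -0.41537229 73.37331181]
```

View pics/w2.png

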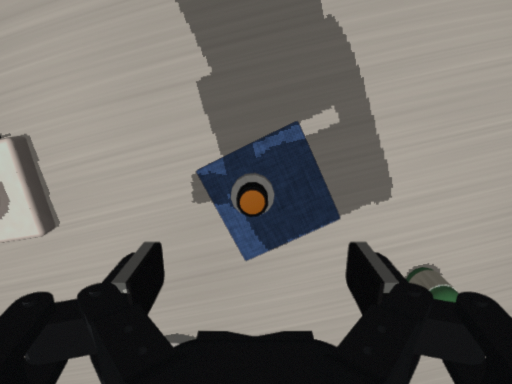

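```bash
python3 -m crank '-0.8 0 25 0 0 0;0 0 25 0 0 0;0 0 15 0 0 0;0 0 5 0 0 0;0 0 0 0 0 0'
for i in 1 2 3; do python3 -m crank '0 0 0 0 0 0' | sed -n 2,4p; done
```

```text
time: 3.52
eef_pos: [0.5688, 0.2231, 0.0319]
tcp_rot: [0.784, 0.621, 0.0, 0.0]
contact_force: [0.7, -0.1, 1.1]
opening: 0.999
eef_pos: [0.5692, 0.2232, 0.0325]
tcp_rot: [0.784, 0.621, 0.001, 0.0]
contact_force: [-0.3, -1.2, -0.3]
eef_pos: [0.5689, 0.2232, 0.0323]
tcp_rot: [0.784, 0.621, 0.001, 0.0]
contact_force: [0.0, 0.0, 0.9]
eef_pos: [0.5686, 0.2231, 0.0318]
tcp_rot: [0.784, 0.621, 0.0, 0.0]
contact_force: [0.5, -0.7, -0.2]
```

```bash
python3 -m crank '0 0 7 0 0 0;0 0 5 0 0 0;0 0 2 0 0 0;0 0 0 0 0 0' | sed -n 2,5p
python3 -m crank '0 0 0 0 0 0;0 0 0 0 0 0;0 0 0 0 0 0;0 0 0 0 0 0;0 0 0 0 0 0' -1 30
python3 -m crank '0 0 0 0 0 0;0 0 0 0 0 0'
python3 - <<'E'
from h import *
a=optics.read_camera('wrist'); save(a,'w3.png')
E
```

```text
eef_pos: [0.568, 0.2229, 0.0169]
tcp_rot: [0.784, 0.621, -0.0, -0.0]
contact_force: [-0.1, 0.3, 0.4]
opening: 1.0
time: 5.03
eef_pos: [0.5686, 0.2231, 0.0176]
tcp_rot: [0.784, 0.621, 0.0, 0.0]
contact_force: [0.9, -0.1, 1.7]
opening: 0.262
time: 5.28
eef_pos: [0.5686, 0.223, 0.0176]
tcp_rot: [0.784, 0.621, 0.0, 0.0]
contact_force: [-0.7, 0.5, 2.9]
opening: 0.263
```

View pics/w3.png

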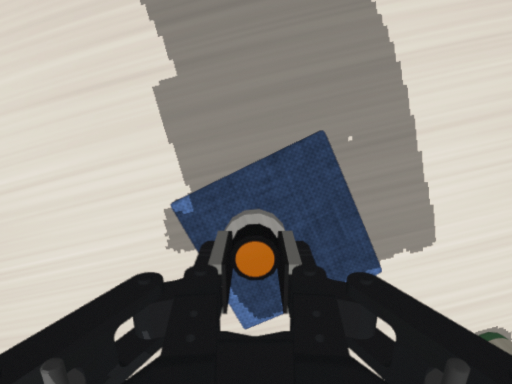

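The cell is gripped centrally, with the amber glass at (255,259). I'll lift and measure where it sits in the tool frame.

```bash
python3 -m crank '0 0 -5 0 0 0;0 0 -20 0 0 0;0 0 -40 0 0 0;0 0 -60 0 0 0;0 0 -60 0 0 0' 
python3 -m crank '0 0 0 0 0 0;0 0 0 0 0 0'
python3 - <<'E'
from h import *
s=readout.get_state()
a=optics.read_camera('wrist'); save(a,'w4.png')
hsv=cv2.cvtColor(a,cv2.COLOR_RGB2HSV)
m=((hsv[...,0]<22)&(hsv[...,1]>130)&(hsv[...,2]>90)).astype(np.uint8)
n,l,st,c=cv2.connectedComponentsWithStats(m)
Rw=R.from_quat(s['tcp_rot']).as_matrix()
for i in range(1,n):
    if st[i,4]>150: 
        P=onz('wrist',c[i],s['eef_pos'][2]+.0125); print(st[i],c[i],1e3*Rw.T@(P-s['eef_pos']))
print(s['eef_pos'],Rw.T@(np.array([.5356,-.1459,.2])-s['eef_pos']))
E
```

```text
time: 5.95
eef_pos: [0.5679, 0.2229, 0.2051]
tcp_rot: [0.784, 0.621, 0.0, 0.0]
contact_force: [1.1, 1.0, -1.0]
opening: 0.264
time: 6.2
eef_pos: [0.5681, 0.223, 0.2032]
tcp_rot: [0.784, 0.621, 0.0, 0.0]
contact_force: [0.1, -0.4, -0.6]
opening: 0.265
[ 236  242   38   35 1054] [254.52656546 258.68785579] [  0.36380231  -0.72530043 -12.50048503]
[0.56806795 0.22297651 0.20315087] [-0.36647558  0.0531057   0.00306781]
```

View pics/w4.png

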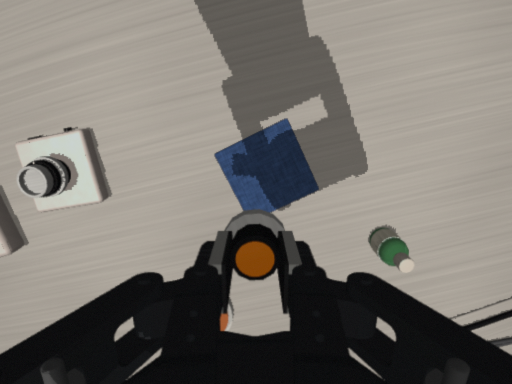

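```bash
python3 -m crank '-40 13 -10 0 0 0;-60 20 -10 0 0 0;-60 20 -10 0 0 0;-60 20 -10 0 0 0;-60 20 0 0 0 0' 
python3 -m crank '-60 15 0 0 0 0;-26 5 0 0 0 0;0 0 0 0 0 0;0 0 0 0 0 0'
python3 - <<'E'
from h import *
s=readout.get_state(); print(s['eef_pos'],s['qpos'])
a=optics.read_camera('wrist'); save(a,'w5.png')
for t in ['holder','socket_mouth','ring_mid','upper_ring']:
    r=optics.recognise('wrist',t); print(t,[(np.round(np.array(x['xy'])*[512,384],1),round(x['p'],2)) for x in r[:3]])
E
```

```text
time: 6.88
eef_pos: [0.5934, -0.0673, 0.2403]
tcp_rot: [0.784, 0.621, -0.001, -0.001]
contact_force: [0.4, -0.0, -0.6]
opening: 0.265
time: 7.38
eef_pos: [0.5931, -0.153, 0.2399]
tcp_rot: [0.784, 0.621, -0.001, -0.002]
contact_force: [-0.3, 0.2, -0.4]
opening: 0.264
[ 0.59306064 -0.1529877   0.23987569] [-4.18158726e-01  1.45599976e-01  1.72625618e+00  5.16853381e-04
  1.27306027e+00 -1.75748145e+00]
holder [(array([379.2,  64.5]), 0.66), (array([253.7, 115.8]), 0.65), (array([256. ,  90.4]), 0.54)]
socket_mouth [(array([397.9,  62.8]), 0.95), (array([253.8, 120.6]), 0.74), (array([256.4, 240.1]), 0.64)]
ring_mid [(array([377.1,  71.3]), 0.64)]
upper_ring [(array([395.2,  60.1]), 0.69), (array([250.6, 122.7]), 0.58)]
```

View pics/w5.png

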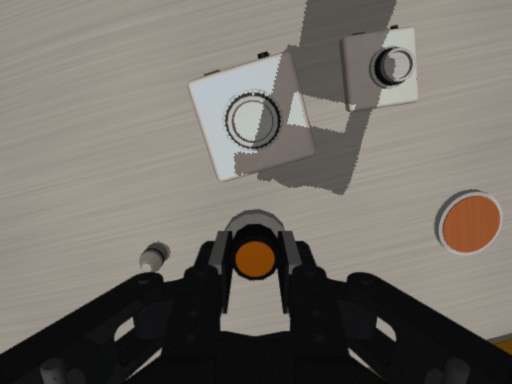

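The large stand's socket is at (253,120), seen almost straight down. The small stand is at (395,67), the objective at (152,258). Fitting the socket and base from this crop.

Run:
```python
from h import *
a=optics.read_camera('wrist'); save(cv2.resize(a[40:200,175:330],None,fx=3.7,fy=3.7,interpolation=cv2.INTER_CUBIC),'w5c.png')
```

```text
(no output)
```

View pics/w5c.png

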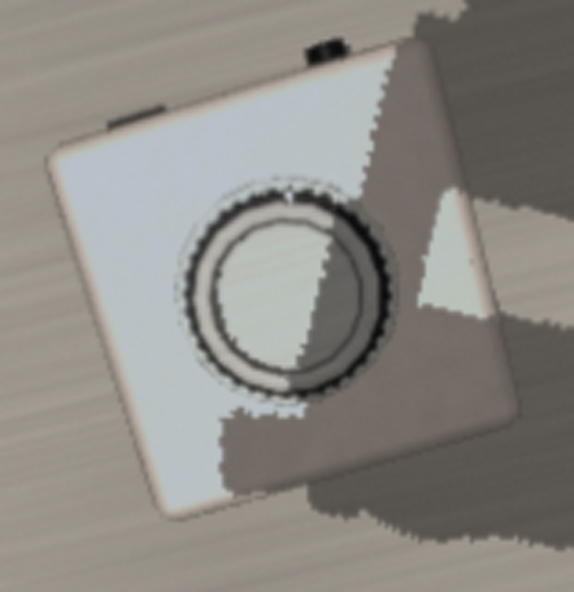

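Run:
```python
from h import *
s=readout.get_state(); Rw=R.from_quat(s['tcp_rot']).as_matrix()
f=lambda x,y:(175+x/3.7-.4,40+y/3.7-.4)
for nm,p,z in [('mouth',(287.5,296),.092),('upper',(286.5,295),.092),('slim',(287.5,294),.074)]:
    P=onz('wrist',f(*p),z); print(nm,f(*p),P,1e3*Rw.T@(P-s['eef_pos']))
d=lambda a,b,z:1e3*np.linalg.norm(onz('wrist',f(*a),z)-onz('wrist',f(*b),z))
print(d((213,296),(362,296),.092),d((193,296),(380,296),.092),d((185,294),(390,294),.074))
c=[(52,152),(415,38),(515,412),(172,518)]
C=[onz('wrist',f(*p),.03) for p in c]; print('base ctr',np.mean(C,0),[d(c[i],c[(i+1)%4],.03) for i in range(4)])
# model overlay
a=optics.read_camera('wrist'); P=onz('wrist',f(287.5,295.5),.092); t=np.linspace(0,2*np.pi,200)
b=cv2.resize(a[40:200,175:330],None,fx=3.7,fy=3.7,interpolation=cv2.INTER_CUBIC)
for r,z in [(.019,.092),(.0235,.092),(.027,.074),(.031,.06)]:
    q=proj('wrist',np.c_[P[0]+r*np.cos(t),P[1]+r*np.sin(t),np.full(200,z)])
    for x,y in (q+.4-[175,40])*3.7: cv2.circle(b,(int(x),int(y)),0,(255,0,0),-1)
save(b,'ov.png')
```

```text
mouth (252.3027027027027, 119.6) [ 0.53822241 -0.14127336  0.092     ] [ -1.35936885 -56.81254748 149.66757989]
upper (252.03243243243244, 119.32972972972972) [ 0.53792639 -0.14146027  0.092     ] [ -1.60892457 -57.05807739 149.66754969]
slim (252.3027027027027, 119.05945945945945) [ 0.53833709 -0.14142766  0.074     ] [ -1.48426207 -56.66701468 167.6675849 ]
37.2790432386426 46.794089166820065 54.42276462574518
base ctr [ 0.53762485 -0.14124505  0.03      ] [np.float64(111.07933221270112), np.float64(113.80938533745785), np.float64(112.77167334970007), np.float64(115.80427782359234)]
```

View pics/ov.png

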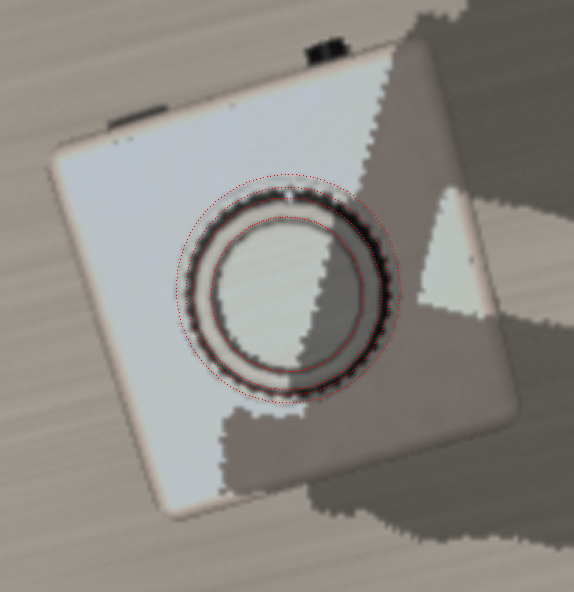

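```bash
python3 -m crank '-0.8 -20 0 0 0 0;-1 -36.2 0 0 0 0;0 0 40 0 0 0;0 0 50 0 0 0;0 0 22 0 0 0' 
python3 -m crank '0 0 0 0 0 0;0 0 0 0 0 0;0 0 0 0 0 0'
python3 - <<'E'
from h import *
s=readout.get_state(); print(s['eef_pos'])
a=optics.read_camera('wrist'); save(cv2.resize(a[180:330,155:355],None,fx=3.8,fy=3.8,interpolation=cv2.INTER_CUBIC),'w6c.png')
a=optics.read_camera('scene'); save(cv2.resize(a[110:215,130:290],None,fx=4.8,fy=4.8,interpolation=cv2.INTER_CUBIC),'s6c.png')
E
```

```text
time: 8.35
eef_pos: [0.5368, -0.1416, 0.1265]
tcp_rot: [0.784, 0.621, -0.001, -0.002]
contact_force: [-0.3, 0.2, -0.1]
opening: 0.259
time: 8.72
eef_pos: [0.5398, -0.1432, 0.1317]
tcp_rot: [0.784, 0.621, 0.001, 0.002]
contact_force: [-0.4, 0.6, -0.8]
opening: 0.264
[ 0.53983076 -0.14321948  0.13165057]
```

View pics/w6c.png

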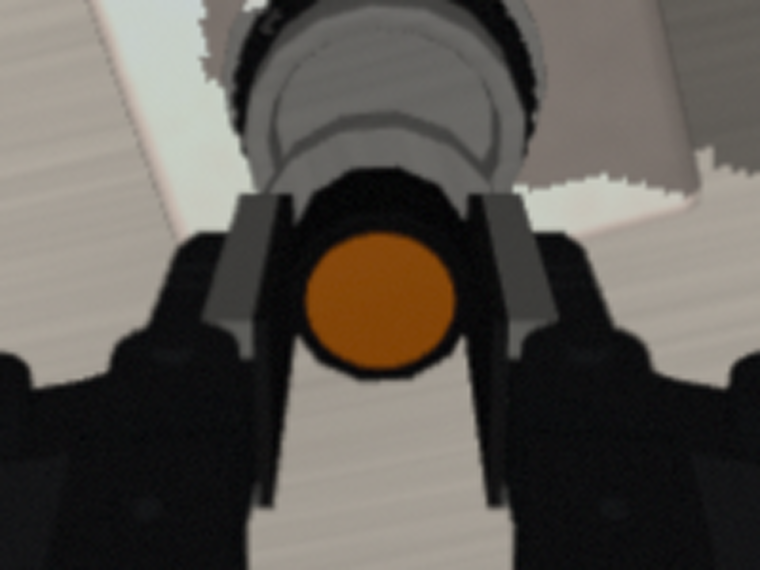

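View pics/s6c.png

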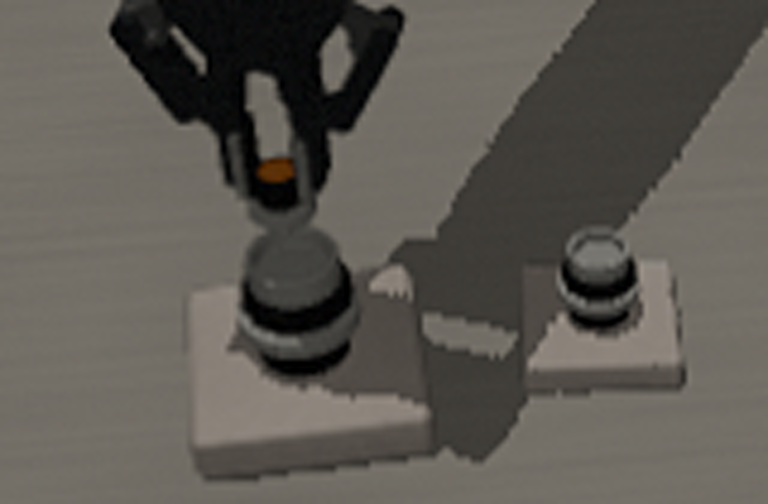

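```bash
python3 -m crank '0 0 0 0 0 0;0 0 0 0 0 0' | sed -n 2,2p
python3 - <<'E'
from h import *
S=[]
for i in range(3):
    a=optics.read_camera('wrist'); S.append(readout.get_state())
    print(S[-1]['eef_pos'])
s=S[-1]; Rw=R.from_quat(s['tcp_rot']).as_matrix()
hsv=cv2.cvtColor(a,cv2.COLOR_RGB2HSV)
m=((hsv[...,0]<22)&(hsv[...,1]>130)&(hsv[...,2]>80)).astype(np.uint8)
n,l,st,c=cv2.connectedComponentsWithStats(m); i=1+np.argmax(st[1:,4])
cell=onz('wrist',c[i],s['eef_pos'][2]+.0125); print('cell',cell)
for C,col in [((.5382,-.1413),(255,0,0)),((cell[0],cell[1]),(0,255,0))]:
  print(1e3*Rw.T@(np.r_[C,0.1]-s['eef_pos']))
t=np.linspace(0,2*np.pi,300); b=cv2.resize(a[160:310,155:355],None,fx=3.8,fy=3.8,interpolation=cv2.INTER_CUBIC)
for r,z in [(.019,.092),(.0235,.092),(.027,.074)]:
    q=proj('wrist',np.c_[.5382+r*np.cos(t),-.1413+r*np.sin(t),np.full(300,z)])
    for x,y in (q+.4-[155,160])*3.8: cv2.circle(b,(int(x),int(y)),0,(255,0,0),-1)
save(b,'w7c.png')
E
```

```text
eef_pos: [0.5387, -0.1428, 0.1299]
[ 0.53863268 -0.14278134  0.12972504]
[ 0.53861591 -0.14277755  0.12966699]
[ 0.53857057 -0.14276592  0.129592  ]
cell [ 0.53951206 -0.14228048  0.142092  ]
[ 1.34164788 -0.69484063 29.59205516]
[ 0.68888847  0.80740807 29.59192312]
```

View pics/w7c.png

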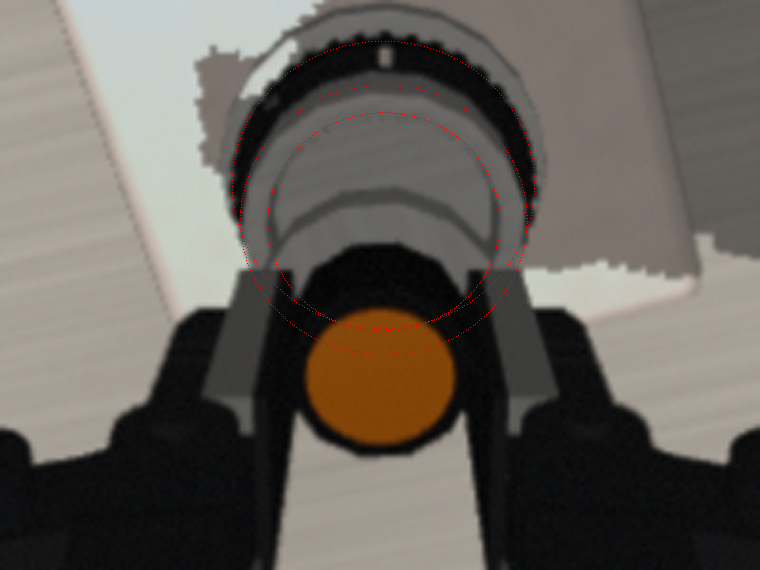

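Run:
```python
from h import *
s=readout.get_state(); a=optics.read_camera('wrist'); 
print(s['eef_pos'],s['tcp_rot'],s['dq'].round(4))
Rw=R.from_quat(s['tcp_rot']).as_matrix()
hsv=cv2.cvtColor(a,cv2.COLOR_RGB2HSV)
m=((hsv[...,0]<22)&(hsv[...,1]>130)&(hsv[...,2]>80)).astype(np.uint8)
n,l,st,c=cv2.connectedComponentsWithStats(m); i=1+np.argmax(st[1:,4])
cell=onz('wrist',c[i],s['eef_pos'][2]+.0125); print('cell px',c[i],st[i],1e3*Rw.T@(cell-s['eef_pos']))
b=cv2.resize(a[155:265,200:310],None,fx=5.4,fy=5.4,interpolation=cv2.INTER_CUBIC)
b=np.clip(b.astype(float)*1.5,0,255).astype(np.uint8); save(b,'w8c.png')
q=proj('wrist',[[.5382,-.1413+0,.092],[.5382,-.1413,.082]]); print(q)
```

```text
[ 0.53857057 -0.14276592  0.129592  ] [ 7.84148101e-01  6.20573729e-01 -2.90566871e-05 -3.39889671e-05] [ 0.0003 -0.0004 -0.0002 -0.0008 -0.0003  0.0014]
cell px [254.57821229 258.7160149 ] [ 236  242   38   35 1074] [  0.71365134   0.78490621 -12.50007261]
[[255.56994981 218.79959142]
 [255.51996828 213.49645051]]
```

View pics/w8c.png

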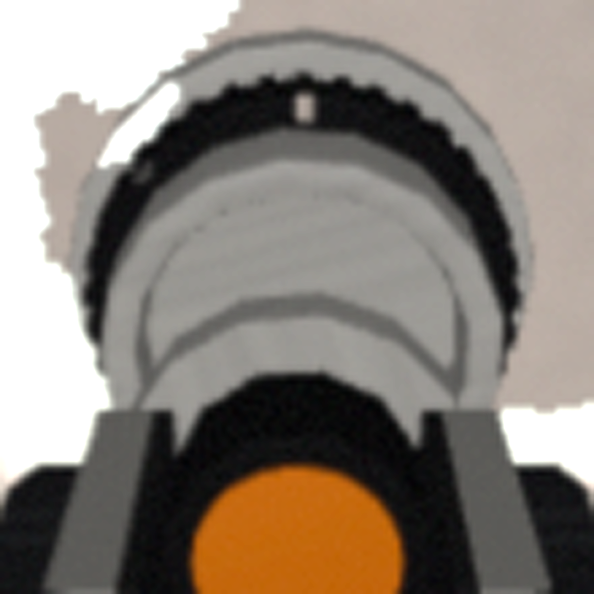

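```bash
python3 - <<'E'
s=open('h.py').read()
s=s.replace("s=readout.get_state(); T=","s=ST or readout.get_state(); T=").replace("import numpy as np, cv2","import numpy as np, cv2\nST=None")
s+='''
def grab():
    global ST
    ST=readout.get_state(); return ST,optics.read_camera('wrist')
def amber(s,a,h=.0125):
    hsv=cv2.cvtColor(a,cv2.COLOR_RGB2HSV)
    m=((hsv[...,0]<22)&(hsv[...,1]>130)&(hsv[...,2]>80)).astype(np.uint8)
    n,l,st,c=cv2.connectedComponentsWithStats(m); i=1+np.argmax(st[1:,4])
    P=onz('wrist',c[i],s['eef_pos'][2]+h); return c[i],P,1e3*R.from_quat(s['tcp_rot']).as_matrix().T@(P-s['eef_pos'])
def fit(pts,x0=(.538,-.142)):
    # pts: list of (px,r,z) on circles about the stand axis
    from scipy.optimize import least_squares
    t=np.linspace(0,2*np.pi,400)
    def f(c):
        o=[]
        for p,r,z in pts:
            q=onz('wrist',p,z); o.append(1e3*(np.hypot(q[0]-c[0],q[1]-c[1])-r))
        return o
    r=least_squares(f,x0,x_scale=.001); return r.x,np.round(r.fun,2)
'''
open('h.py','w').write(s)
E
python3 - <<'E'
import h
from h import *
for i in range(3):
    s,a=grab(); print(s['eef_pos'],s['tcp_rot'].round(4),amber(s,a))
f=lambda x,y:(200+x/5.4-.4,155+y/5.4-.4)
L=[((305,32),.031,.06),((78,250),.031,.06),((530,240),.031,.06),((160,85),.031,.06),((445,85),.031,.06)]
U=[((300,160),.0235,.092),((105,330),.0235,.092),((503,335),.0235,.092),((475,240),.0235,.092),((130,245),.0235,.092)]
M=[((300,193),.019,.092),((143,330),.019,.092),((467,330),.019,.092)]
Rw=R.from_quat(s['tcp_rot']).as_matrix()
for nm,g in [('L',L),('U',U),('M',M),('all',L+U+M)]:
    c,e=fit([(f(*p),r,z) for p,r,z in g]); print(nm,c,e,1e3*Rw.T@(np.r_[c,.1]-s['eef_pos']))
E
```

```text
[ 0.53857773 -0.1427478   0.12956249] [ 0.7841  0.6206 -0.     -0.    ] (array([254.57821229, 258.7160149 ]), array([ 0.53951444, -0.14225544,  0.14206249]), array([  0.69465047,   0.79737596, -12.50006016]))
[ 0.53858224 -0.14276776  0.12955673] [ 7.841e-01  6.206e-01 -0.000e+00 -1.000e-04] (array([254.56930233, 258.73023256]), array([ 0.53952532, -0.14228141,  0.14205673]), array([  0.69046434,   0.80477764, -12.50006174]))
[ 0.53857974 -0.14276024  0.12954208] [ 0.7841  0.6206 -0.     -0.    ] (array([254.57767442, 258.69953488]), array([ 0.53950841, -0.14226605,  0.14204208]), array([  0.69439765,   0.78878634, -12.50009085]))
L [ 0.53854197 -0.14107015] [ 0.51 -0.78 -0.65 -0.12 -0.35] [ 1.63606819 -0.4215692  29.54213434]
U [ 0.53929083 -0.14137233] [-0.26 -0.41 -0.44  0.34  0.3 ] [ 1.51403039  0.37668824 29.54203881]
M [ 0.53895311 -0.141165  ] [ 0.05 -0.17 -0.17] [1.63821738e+00 3.59554987e-04 2.95420841e+01]
all [ 0.53887484 -0.14119562] [ 0.87 -0.8  -0.56  0.13 -0.04 -0.71 -0.39 -0.56  0.02  0.12 -0.02 -0.23
 -0.13] [ 1.59043109 -0.06877777 29.54209215]
```

```bash
python3 -m crank '0.9 -0.8 8 0 0 0;0 0 8 0 0 0;0 0 4 0 0 0;0 0 0 0 0 0;0 0 0 0 0 0' | sed -n 2,4p
python3 -m crank '0 0 0 0 0 0;0 0 0 0 0 0;0 0 0 0 0 0'| sed -n 2,4p
python3 - <<'E'
from h import *
s,a=grab(); print(s['eef_pos'],amber(s,a))
b=cv2.resize(a[175:285,190:320],None,fx=5,fy=5,interpolation=cv2.INTER_CUBIC)
b=np.clip(b.astype(float)*1.5,0,255).astype(np.uint8); save(b,'w9c.png')
E
```

```text
eef_pos: [0.5382, -0.1418, 0.1098]
tcp_rot: [0.784, 0.621, 0.0, 0.0]
contact_force: [-0.4, 0.6, -0.3]
eef_pos: [0.5381, -0.1417, 0.1098]
tcp_rot: [0.784, 0.621, 0.0, 0.0]
contact_force: [0.4, 0.5, -0.3]
[ 0.53812992 -0.14172846  0.10977187] (array([254.5920444 , 258.66790009]), array([ 0.53903947, -0.14122194,  0.12227187]), array([  0.70102085,   0.77292649, -12.49980008]))
```

View pics/w9c.png

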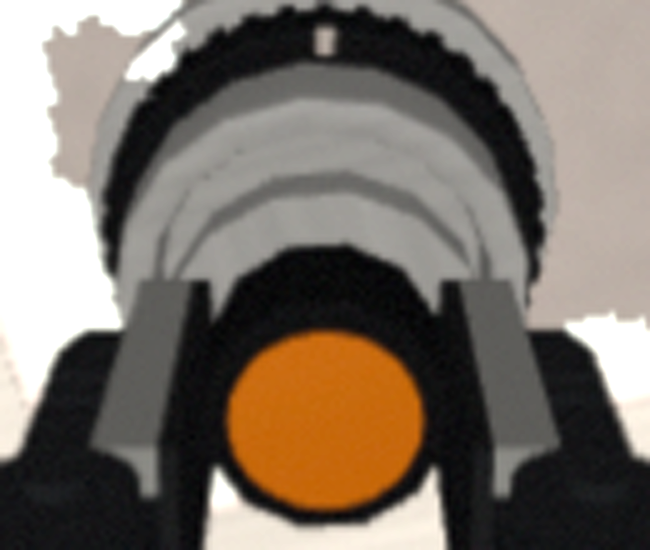

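The cell is centred over the mouth in x (both at ≈325). Descending gently and watching the force.

```bash
python3 -m crank '0 0 3 0 0 0;0 0 2 0 0 0;0 0 1 0 0 0;0 0 0 0 0 0' | sed -n 2,4p
python3 -m crank '0 0 1.5 0 0 0;0 0 1.5 0 0 0;0 0 0 0 0 0'| sed -n 2,4p
```

```text
eef_pos: [0.5379, -0.1416, 0.1034]
tcp_rot: [0.784, 0.621, -0.0, -0.0]
contact_force: [0.1, -0.1, -0.6]
eef_pos: [0.5379, -0.1416, 0.1004]
tcp_rot: [0.784, 0.621, -0.0, -0.0]
contact_force: [0.0, -0.2, -0.5]
```

Run:
```python
from h import *
s,a=grab(); print(s['eef_pos'],s['contact_force'],amber(s,a))
b=cv2.resize(a[175:285,190:320],None,fx=5,fy=5,interpolation=cv2.INTER_CUBIC)
b=np.clip(b.astype(float)*1.5,0,255).astype(np.uint8); save(b,'w10c.png')
```

```text
[ 0.53790689 -0.14163942  0.10039597] [ 0.04961706 -0.21724012 -0.46466983] (array([254.57894737, 258.64173592]), array([ 0.53880925, -0.14113914,  0.11289597]), array([  0.69502618,   0.75852166, -12.50024504]))
```

View pics/w10c.png

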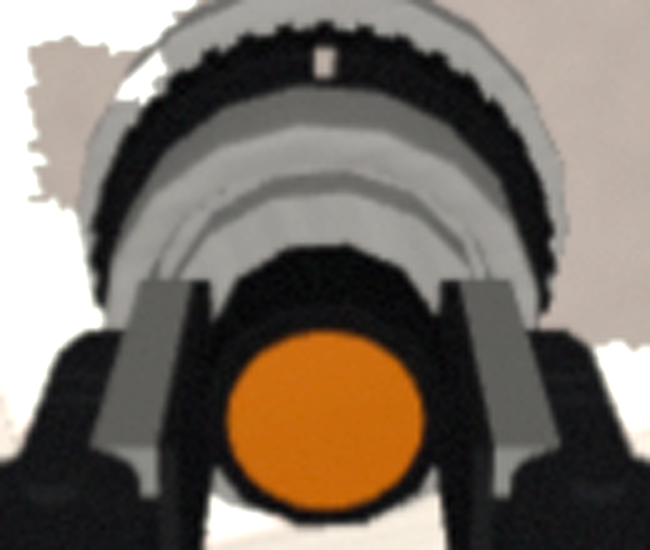

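No contact force and the disc is about 5 mm inside. Continuing to the floor.

```bash
python3 -m crank '0 0 1.5 0 0 0;0 0 1.5 0 0 0;0 0 0 0 0 0'| sed -n 2,4p; python3 -m crank '0 0 0.7 0 0 0;0 0 0.5 0 0 0;0 0 0.5 0 0 0;0 0 0 0 0 0'| sed -n 2,4p
```

```text
eef_pos: [0.5379, -0.1417, 0.0974]
tcp_rot: [0.784, 0.621, -0.0, -0.0]
contact_force: [0.4, -0.3, -1.0]
eef_pos: [0.538, -0.1417, 0.0959]
tcp_rot: [0.784, 0.621, -0.0, -0.0]
contact_force: [0.1, -0.9, 0.1]
```

```bash
python3 -m crank '0 0 0.4 0 0 0;0 0 0 0 0 0;0 0 0 0 0 0'| sed -n 2,4p;python3 -m crank '0 0 0.4 0 0 0;0 0 0 0 0 0;0 0 0 0 0 0'| sed -n 2,4p
```

```text
eef_pos: [0.5381, -0.1417, 0.0956]
tcp_rot: [0.784, 0.621, 0.0, 0.0]
contact_force: [-0.2, 0.9, 0.6]
eef_pos: [0.5381, -0.1417, 0.0956]
tcp_rot: [0.784, 0.621, 0.0, 0.0]
contact_force: [-2.3, 0.4, 5.3]
```

It touched the floor at TCP z = 0.0956, exactly as predicted, with about 5 N. Releasing.

```bash
python3 -m crank '0 0 0 0 0 0;0 0 0 0 0 0;0 0 0 0 0 0;0 0 0 0 0 0' 1 ; python3 -m crank '0 0 0 0 0 0;0 0 -10 0 0 0;0 0 -30 0 0 0;0 0 -30 0 0 0;0 0 -30 0 0 0'; python3 -m crank '0 56 0 0 0 0;0 0 0 0 0 0;0 0 0 0 0 0;0 0 0 0 0 0;0 0 0 0 0 0'
python3 - <<'E'
from h import *
s,a=grab(); print(s['eef_pos'],s['tcp_rot'],s['wrist_torque'],s['qpos']); save(a,'w11.png')
np.savez('w11.npz',a=a,p=s['eef_pos'],q=s['tcp_rot'])
b=cv2.resize(a[40:170,190:320],None,fx=4.6,fy=4.6,interpolation=cv2.INTER_CUBIC); save(b,'w11c.png')
E
```

```text
time: 13.52
eef_pos: [0.538, -0.1417, 0.0949]
tcp_rot: [0.784, 0.621, -0.0, -0.0]
contact_force: [-0.4, 0.2, 0.4]
opening: 1.0
time: 14.15
eef_pos: [0.5382, -0.1417, 0.197]
tcp_rot: [0.784, 0.621, 0.0, 0.0]
contact_force: [-0.0, -0.8, -0.0]
opening: 0.997
time: 14.78
eef_pos: [0.592, -0.1544, 0.1956]
tcp_rot: [0.784, 0.621, 0.0, 0.0]
contact_force: [-0.7, -0.5, -0.1]
opening: 1.002
[ 0.5920182  -0.15439033  0.19555584] [7.84162451e-01 6.20555569e-01 8.62133246e-05 1.69279936e-04] [ 0.04674789  0.00321571 -0.05133595] [-4.20778137e-01  1.79852438e-01  1.77059311e+00 -3.89146362e-06
  1.19076719e+00 -1.75967871e+00]
```

View pics/w11c.png

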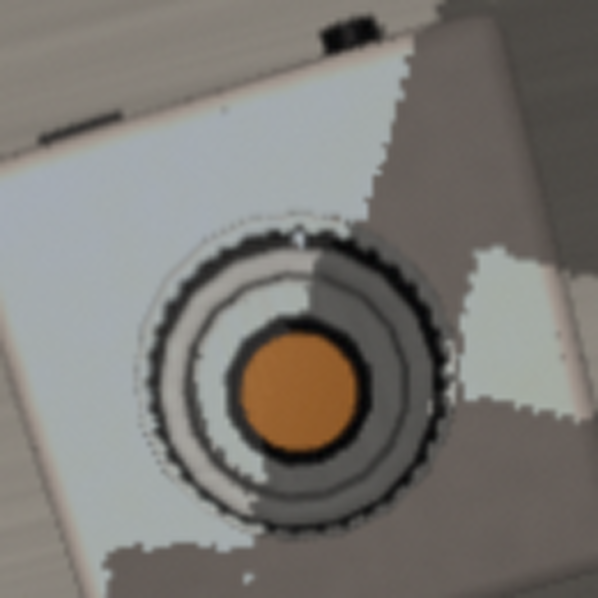

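Run:
```python
import h
from h import *
s,a=grab(); print(s['eef_pos'])
Rw=R.from_quat(s['tcp_rot']).as_matrix()
f=lambda x,y:(190+x/4.6-.4,40+y/4.6-.4)
S=[((148,382),.027,.074),((447,382),.027,.074),((300,232),.027,.074)]
U=[((160,386),.0235,.092),((437,386),.0235,.092),((298,245),.0235,.092),((298,527),.0235,.092)]
M=[((187,386),.019,.092),((409,386),.019,.092),((298,274),.019,.092),((298,498),.019,.092)]
for nm,g in [('S',S),('U',U),('M',M),('all',S+U+M)]:
    c,e=fit([(f(*p),r,z) for p,r,z in g]); print(nm,c,e,1e3*Rw.T@(np.r_[c,.1]-s['eef_pos']))
hsv=cv2.cvtColor(a,cv2.COLOR_RGB2HSV)
m=((hsv[...,0]<22)&(hsv[...,1]>100)&(hsv[...,2]>80)).astype(np.uint8); m[:90]=0;m[150:]=0
n,l,st,c=cv2.connectedComponentsWithStats(m); i=1+np.argmax(st[1:,4]); P=onz('wrist',c[i],.108); print(c[i],'cell',P)
for t in range(5):
    optics.read_camera('wrist'); print(readout.get_state()['wrist_torque'].round(3))
```

```text
[ 0.59211299 -0.15440885  0.19552476]
S [ 0.53905548 -0.1413971 ] [ 0.29  0.29 -0.02] [  0.48266577 -54.66898685  95.50106619]
U [ 0.53876574 -0.14113769] [0.08 0.08 0.12 0.12] [  0.66856957 -55.01057904  95.50090076]
M [ 0.53856816 -0.14117814] [-0.11 -0.11 -0.25 -0.25] [  0.5838074  -55.19357581  95.5008296 ]
all [ 0.53874218 -0.14122547] [ 0.37  0.18 -0.36 -0.01  0.17  0.11  0.12 -0.11 -0.1  -0.07 -0.43] [  0.57772971 -55.01333698  95.50090817]
[254.23031496 124.49015748] cell [ 0.53814539 -0.14118419  0.108     ]
[-0.002  0.026  0.009]
[-0.006  0.041  0.062]
[ 0.045  0.029 -0.038]
[0.017 0.019 0.01 ]
[-0.019 -0.016  0.043]
```

```bash
python3 -m crank '0 -30 0 0 0 0;-0.1 -25.4 0 0 0 0;0 0 30 0 0 0;0 0 40 0 0 0;0 0 20 0 0 0' | sed -n 2,4p;  python3 -m crank '0 0 0 0 0 0;0 0 0 0 0 0;0 0 0 0 0 0;0 0 0 0 0 0;0 0 0 0 0 0'| sed -n 2,4p
python3 - <<'E'
from h import *
s,a=grab(); print(s['eef_pos'],s['joint_efforts'].round(3),s['wrist_torque']); save(a,'w12.png')
E
```

```text
eef_pos: [0.5373, -0.1413, 0.1028]
tcp_rot: [0.784, 0.621, -0.001, -0.001]
contact_force: [0.2, 0.3, -0.5]
eef_pos: [0.5388, -0.142, 0.1057]
tcp_rot: [0.784, 0.621, 0.0, 0.0]
contact_force: [0.8, -0.3, -0.1]
[ 0.53884531 -0.14202722  0.10565588] [-2.0000e-03 -3.2354e+01 -2.5663e+01 -0.0000e+00 -3.0000e-03  0.0000e+00] [-0.02100719 -0.01158594 -0.02482199]
```

View pics/w12.png

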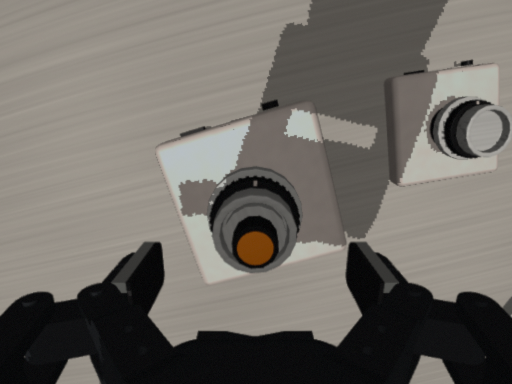

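```bash
python3 -m crank '0 -0.5 15 0 0 0;0 0 15 0 0 0;0 0 10 0 0 0;0 0 2.5 0 0 0;0 0 0 0 0 0' | sed -n 2,4p;  python3 -m crank '0 0 0 0 0 0;0 0 0 0 0 0;0 0 0 0 0 0;0 0 0 0 0 0;0 0 0 0 0 0'| sed -n 2,4p
python3 - <<'E'
from h import *
s,a=grab(); print(s['eef_pos']); save(a,'w13.png')
a=optics.read_camera('scene'); save(cv2.resize(a[100:220,120:270],None,fx=5,fy=5,interpolation=cv2.INTER_CUBIC),'s13c.png')
E
```

```text
eef_pos: [0.5381, -0.1418, 0.0623]
tcp_rot: [0.784, 0.621, -0.0, -0.0]
contact_force: [1.0, 0.5, -0.3]
eef_pos: [0.5381, -0.1418, 0.0627]
tcp_rot: [0.784, 0.621, 0.0, 0.0]
contact_force: [-0.7, 0.3, 0.6]
[ 0.53812702 -0.1418179   0.06268958]
```

View pics/w13.png

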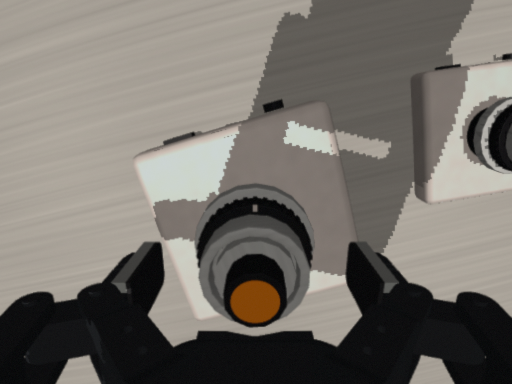

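View pics/s13c.png

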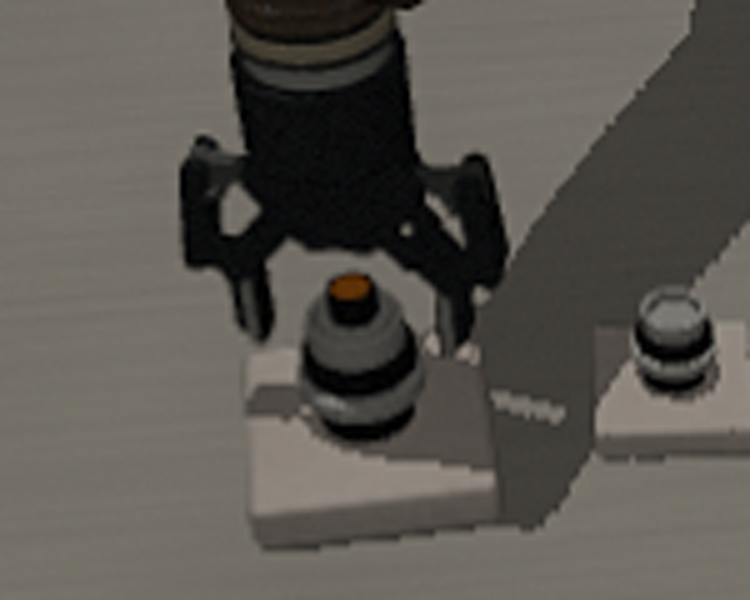

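```bash
python3 -m crank '0 0 1.2 0 0 0;0 0 0 0 0 0;0 0 0 0 0 0;0 0 0 0 0 0' 0.36 50| sed -n 2,5p
python3 - <<'E'
from h import *
s,a=grab(); print(s['eef_pos']); save(cv2.resize(a[160:384,130:390],None,fx=2.6,fy=2.6),'w14.png')
E
```

```text
eef_pos: [0.5381, -0.1418, 0.0614]
tcp_rot: [0.784, 0.621, 0.0, 0.0]
contact_force: [0.0, 0.4, 0.7]
opening: 0.68
[ 0.53812548 -0.1418236   0.06141032]
```

View pics/w14.png

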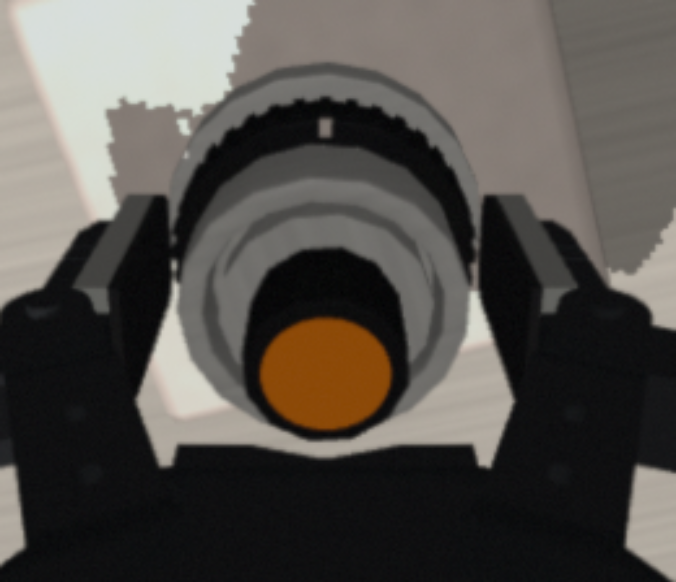

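Fingers sit symmetric about the ring (170 / 480 about 325), above the lower ring. Closing on the slim ring; its white mark is at (325,128).

```bash
python3 -m crank '0 0 0 0 0 0;0 0 0 0 0 0;0 0 0 0 0 0' -1 50
python3 - <<'E'
from h import *
s,a=grab(); print(s['eef_pos'],s['joint_efforts'].round(4),s['contact_force'],s['wrist_torque'],s['opening'],s['qpos'][5])
save(cv2.resize(a[160:384,130:390],None,fx=2.6,fy=2.6),'w15.png')
E
```

```text
time: 18.7
eef_pos: [0.5381, -0.1421, 0.062]
tcp_rot: [0.784, 0.621, -0.0, 0.0]
contact_force: [-2.4, -0.6, 5.9]
opening: 0.604
[ 0.53812508 -0.14205422  0.06196503] [ 6.39900e-01 -3.07042e+01 -2.31281e+01  3.02400e-01 -6.03600e-01
  1.27000e-02] [-2.41820007 -0.56757131  5.90821559] [0.02637404 0.51582261 0.03259154] 0.6038240555894383 -1.779004205507994
```

View pics/w15.png

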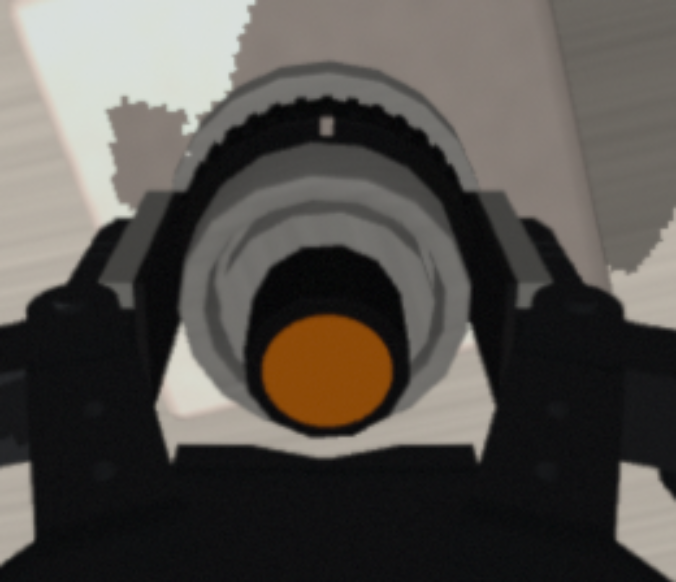

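```bash
cat > t.sh <<'E'
python3 - <<'E'
from h import *
s=readout.get_state(); z=R.from_quat(s['tcp_rot']).as_matrix(); yaw=-np.arctan2(z[1,0],z[0,0])
print('t %.2f yawcw %.4f q6 %.4f j6 %.4f tz %.3f F %s pos %s op %.3f'%(s['time'],yaw,s['qpos'][5],s['joint_efforts'][5],s['wrist_torque'][2],s['contact_force'].round(1),(1e3*s['eef_pos']).round(1),s['opening']))
E
E
python3 -m crank '0 0 -0.5 0 0 0.05;0 0 0 0 0 0.05' >/dev/null; bash t.sh;  python3 -m crank '0 0 0 0 0 0.03;0 0 0 0 0 0' >/dev/null; bash t.sh
```

```text
t 19.00 yawcw -1.2389 q6 -1.6785 j6 0.0713 tz 0.240 F [-2.1 -0.5  3.6] pos [ 538.1 -142.    62. ] op 0.602
t 19.25 yawcw -1.2091 q6 -1.6490 j6 0.0742 tz 0.084 F [-1.8 -2.4  3.5] pos [ 538.1 -142.    62. ] op 0.605
```

```bash
for i in 1; do python3 -m crank '0 0 0 0 0 0.02;0 0 0 0 0 0.02;0 0 0 0 0 0.02' >/dev/null; bash t.sh; done
python3 - <<'E'
from h import *
s,a=grab(); save(cv2.resize(a[160:384,130:390],None,fx=2.6,fy=2.6),'w16.png')
E
```

```text
t 19.62 yawcw -1.1481 q6 -1.5879 j6 0.1948 tz 0.292 F [-1.9 -1.7  4.1] pos [ 538.1 -142.    62. ] op 0.604
```

View pics/w16.png

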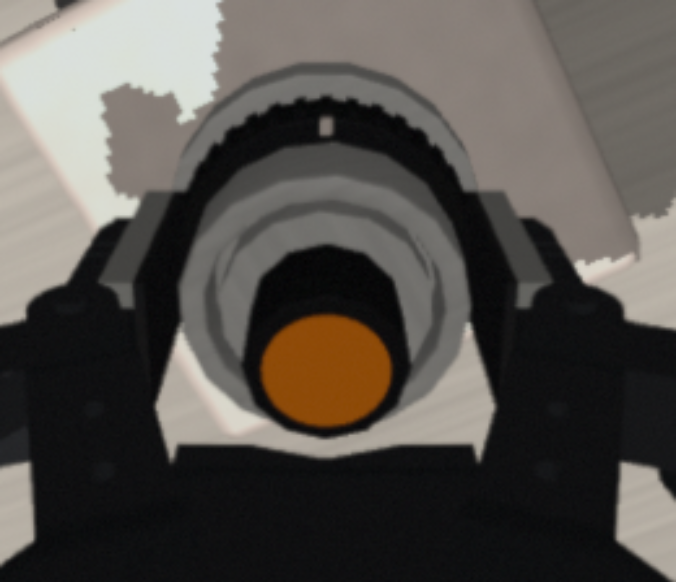

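The mark stays at (326,126) relative to the jaws, so the ring turns with the gripper without slipping. Continuing in small steady steps and tracking torque.

```bash
python3 -m crank '0 0 0 0 0 0.012;0 0 0 0 0 0.012;0 0 0 0 0 0.012;0 0 0 0 0 0.012' >/dev/null; bash t.sh;python3 -m crank '0 0 0 0 0 0.012;0 0 0 0 0 0.012;0 0 0 0 0 0.012;0 0 0 0 0 0.012' >/dev/null; bash t.sh
python3 -m crank '0 0 0 0 0 0.012;0 0 0 0 0 0.012;0 0 0 0 0 0.012;0 0 0 0 0 0.012' >/dev/null; bash t.sh
```

```text
t 20.18 yawcw -1.1003 q6 -1.5402 j6 0.2291 tz 0.280 F [-1.9 -2.4  4.3] pos [ 538.2 -142.    62. ] op 0.605
t 20.68 yawcw -1.0522 q6 -1.4922 j6 0.2291 tz 0.366 F [-2.3 -2.8  5.3] pos [ 538.2 -141.9   62. ] op 0.606
t 21.18 yawcw -1.0043 q6 -1.4442 j6 0.2291 tz 0.247 F [-1.6 -2.6  4.9] pos [ 538.2 -141.9   62. ] op 0.602
```

Joint-6 effort is a clean constant baseline of 0.2291, so the bite will show clearly.

```bash
python3 -m crank '0 0 0 0 0 0.012;0 0 0 0 0 0.012;0 0 0 0 0 0.012;0 0 0 0 0 0.012' >/dev/null; bash t.sh;python3 -m crank '0 0 0 0 0 0.012;0 0 0 0 0 0.012;0 0 0 0 0 0.012;0 0 0 0 0 0.012' >/dev/null; bash t.sh
```

```text
t 21.68 yawcw -0.9562 q6 -1.3962 j6 0.2291 tz 0.294 F [-3.  -2.8  5.7] pos [ 538.2 -141.9   62. ] op 0.604
t 22.18 yawcw -0.9082 q6 -1.3482 j6 0.2291 tz 0.308 F [-2.8 -2.4  4.5] pos [ 538.2 -141.9   62. ] op 0.604
```

```bash
python3 -m crank '0 0 0 0 0 0.012;0 0 0 0 0 0.012;0 0 0 0 0 0.012;0 0 0 0 0 0.012' >/dev/null; bash t.sh
```

```text
t 22.68 yawcw -0.8602 q6 -1.3001 j6 0.2291 tz 0.260 F [-2.3 -1.9  4.6] pos [ 538.2 -141.9   62. ] op 0.606
```

```bash
python3 -m crank '0 0 0 0 0 0.012;0 0 0 0 0 0.012;0 0 0 0 0 0.012;0 0 0 0 0 0.012' >/dev/null; bash t.sh
```

```text
t 23.18 yawcw -0.8123 q6 -1.2522 j6 0.2291 tz 0.258 F [-2.5 -3.8  4. ] pos [ 538.2 -141.9   62. ] op 0.603
```

```bash
python3 -m crank '0 0 0 0 0 0.012;0 0 0 0 0 0.012;0 0 0 0 0 0.012;0 0 0 0 0 0.012' >/dev/null; bash t.sh
```

```text
t 23.68 yawcw -0.7643 q6 -1.2042 j6 0.2341 tz 0.319 F [-1.  -2.9  4.3] pos [ 538.2 -141.9   62. ] op 0.607
```

```bash
python3 -m crank '0 0 0 0 0 0.012;0 0 0 0 0 0.012;0 0 0 0 0 0.012' >/dev/null; bash t.sh
```

```text
t 24.05 yawcw -0.7283 q6 -1.1683 j6 0.2567 tz 0.319 F [-2.  -2.2  4.6] pos [ 538.3 -141.8   62. ] op 0.602
```

```bash
python3 -m crank '0 0 0 0 0 0.012;0 0 0 0 0 0.012;0 0 0 0 0 0.012' >/dev/null; bash t.sh
```

```text
t 24.43 yawcw -0.6924 q6 -1.1323 j6 0.2815 tz 0.327 F [-1.5 -4.   5.8] pos [ 538.2 -141.8   62. ] op 0.604
```

```bash
python3 -m crank '0 0 0 0 0 0.012;0 0 0 0 0 0.012;0 0 0 0 0 0.012' >/dev/null; bash t.sh
```

```text
t 24.80 yawcw -0.6564 q6 -1.0963 j6 0.3067 tz 0.328 F [-1.2 -3.3  4.5] pos [ 538.3 -141.8   62. ] op 0.606
```

Bite at yaw ≈ −0.771, now about 0.115 rad past. Turning the last 0.06 rad.

```bash
python3 -m crank '0 0 0 0 0 0.012;0 0 0 0 0 0.012;0 0 0 0 0 0.012;0 0 0 0 0 0.012;0 0 0 0 0 0.012' >/dev/null; bash t.sh
python3 -m crank '0 0 0 0 0 0;0 0 0 0 0 0' >/dev/null; bash t.sh
python3 - <<'E'
from h import *
s,a=grab(); save(cv2.resize(a[160:384,130:390],None,fx=2.6,fy=2.6),'w17.png')
E
```

```text
t 25.43 yawcw -0.5963 q6 -1.0363 j6 0.3498 tz 0.423 F [-1.1 -2.3  4.6] pos [ 538.3 -141.8   62. ] op 0.603
t 25.68 yawcw -0.5962 q6 -1.0364 j6 0.2993 tz 0.339 F [-1.  -2.2  5.1] pos [ 538.3 -141.8   62. ] op 0.599
```

View pics/w17.png

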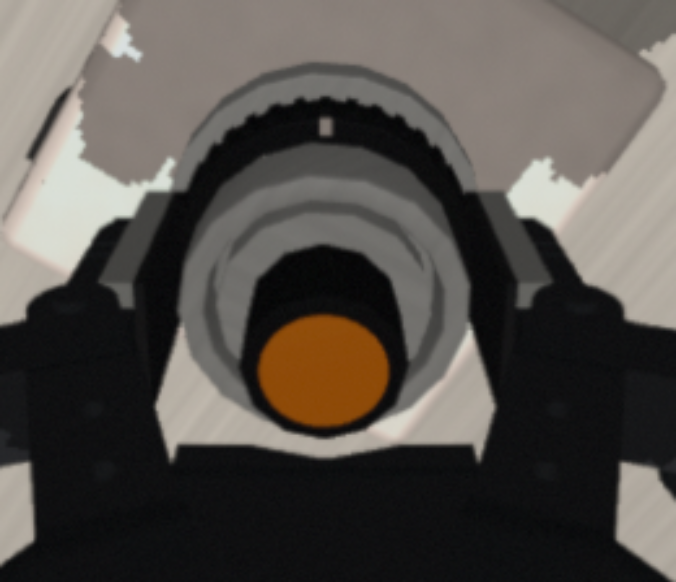

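Mark still at (325,127), so no slip: about 0.175 rad by angle and 0.172 by torque. Opening and retreating straight up.

```bash
python3 -m crank '0 0 -0.5 0 0 0;0 0 0 0 0 0;0 0 0 0 0 0;0 0 0 0 0 0;0 0 0 0 0 0' 1; python3 -m crank '0 0 -10 0 0 0;0 0 -30 0 0 0;0 0 -40 0 0 0;0 0 -40 0 0 0;0 0 -20 0 0 0';python3 -m crank '0 50 0 0 0 0;0 0 0 0 0 0;0 0 0 0 0 0;0 0 0 0 0 0;0 0 0 0 0 0'
bash t.sh
python3 - <<'E'
from h import *
s,a=grab(); save(a,'w18.png')
b=optics.read_camera('scene'); save(cv2.resize(b[100:220,120:270],None,fx=5,fy=5,interpolation=cv2.INTER_CUBIC),'s18.png')
b=optics.read_camera('top'); save(b,'t18.png')
E
```

```text
time: 26.35
eef_pos: [0.5381, -0.1417, 0.0624]
tcp_rot: [0.956, 0.294, 0.0, -0.0]
contact_force: [0.3, -0.1, -0.3]
opening: 0.994
time: 26.98
eef_pos: [0.5393, -0.1423, 0.206]
tcp_rot: [0.956, 0.294, 0.002, 0.002]
contact_force: [0.1, 0.3, 0.1]
opening: 1.0
time: 27.6
eef_pos: [0.5658, -0.1825, 0.2022]
tcp_rot: [0.956, 0.294, -0.0, -0.0]
contact_force: [-0.7, -0.3, -0.2]
opening: 0.999
t 27.60 yawcw -0.5977 q6 -1.0802 j6 0.0005 tz -0.027 F [-0.7 -0.3 -0.2] pos [ 565.8 -182.5  202.2] op 0.999
```

View pics/w18.png

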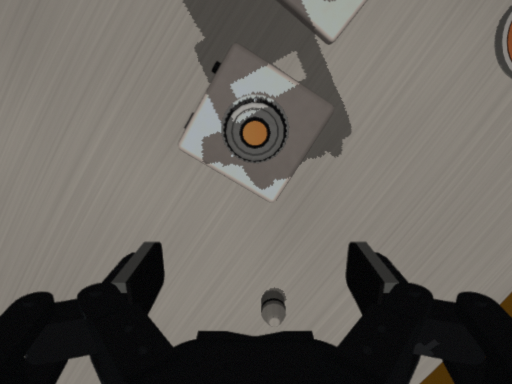

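View pics/s18.png

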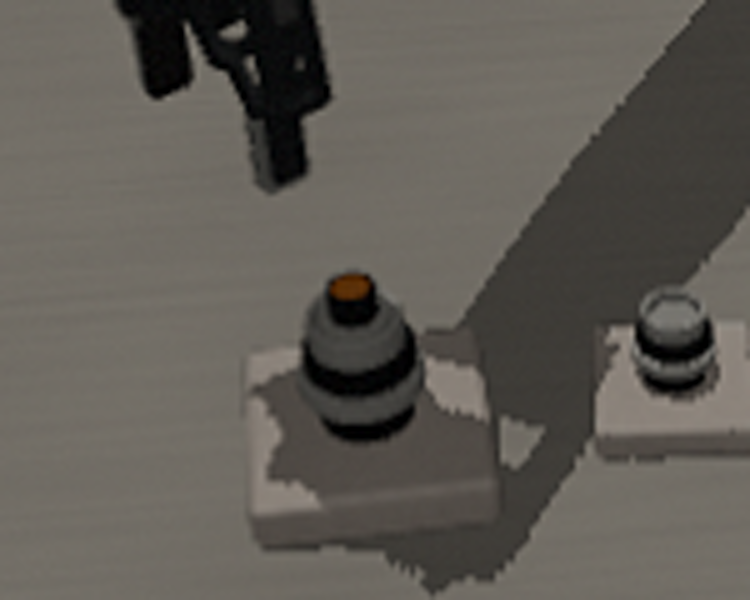

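View pics/t18.png

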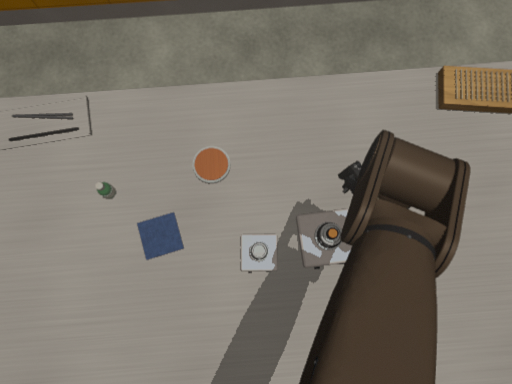

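The cell is upright in the socket, the gripper is clear with no contact force, and the bottle, dish and objective have not moved. Handing in.

```bash
python3 -c "
from plant import ctrl; print(ctrl.sign_off())"
```

```text
the job is handed in; nothing more can be done
None
```

The filter cell is home in the socket of the large stand, and the slim ring is snugged up about 0.17 rad (ten degrees) past the bite. I handed the job in at about 28 s; no verdict is reported.

- **Seating the cell:** I picked the cell up by its neck and lowered it into the socket. It touched the floor at the height I had predicted (TCP z 0.0956 m) with about 5 N, and I let go there.
- **Turning the ring:** I gripped the slim ring with the fingertips about 5 mm above the lower ring. I turned it clockwise at a constant joint-6 effort of 0.229 N m until that effort began to rise (the bite). I then stopped about 0.175 rad past the bite by angle, or 0.172 by torque. The white mark did not move relative to the jaws, so the ring did not slip in the grip.
- **Last checks:** In the final pictures the cell stands upright in the socket, the gripper is clear with about zero force, and the dish and bottle have not moved. The objective stands undisturbed in the last wrist view, though the arm hid it from the top camera. I did not measure the final clamp angle after letting go.
- **Disagreements along the way:** Early wrist-camera readings differed by 1–1.5 mm because the arm was still settling. I repeated them at rest before lowering the cell.

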